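# Press a vacuum reservoir into its sprung ring

### The arm

A 7-joint arm with a two-finger parallel gripper is mounted at the origin on the work surface. World frame = base frame: x ahead of the robot, y to its left, z up, the work surface at z = 0. Lengths are in mm, angles in rad, forces in N, time in s.
With the tool pointing down it reaches from about 400 to 875 mm from the base axis. Payload 19.3 kg.
Tool frame: the origin (TCP) lies midway between the tips of the shut fingers; the grasp point (between the pads) lies behind it (arm.grip_point_offset is the z of the grasp point in the tool frame, in mm); z points along the fingers, y is the direction in which the jaws open and shut (so a half turn about z gives the same grasp; the last joint's range is limited). The gripper opens to 85 mm and grips with 20 to 120 N. Pads are 22 mm wide; open, the fingers measure 114 mm over their backs; the gripper's body (76 mm by 85 mm) begins 54 mm behind the grasp point. The pads swing forward as they close: fully open they stand 13 mm farther back than shut.
Start: joints at [-1.311, 0.521, -0.036, 1.599, 0.021, 1.021, -0.113], TCP at [202.427, 591.302, 231.291] pointing down, gripper open.
Joint ranges: [-2.91, 2.91], [-0.3, 2.13], [-1.5, 1.42], [0.17, 2.43], [-1.26, 4.41], [0.16, 1.93], [-2.52, 2.52]. Speed limits (rad/s): [1.89, 1.89, 2.39, 2.39, 3.01, 3.01, 3.01].

### API

Orientations are given as a unit quaternion [w, x, y, z].
In Python, from plant import arm gives the robot as it stands.
- The arm moves only by the tool send_rows, never from a script. Its argument "rows" is a list of rows, each an object with "hand": the finger opening in cm, from 0 to 8.54; "dp": the shift along the world's x, y, z in cm, a list of three; "twist": the turn about the world's z in rad. A call has 1 to 8 rows; each row is the pose to reach, as a shift and turn from the pose commanded when the call began; what a row does not reach only later rows make up. A row lasts 1/8 s, in which the tool goes at most 62.5 mm and 10.7 degrees, less where a joint would pass 70% of its speed; a pose out of reach is approached as far as the arm can. A call with a gripper value outside its range is refused whole. The fingers move at their own pace and stop on an object; the grip force is fixed at half the most. Time passes only in rows, so rows that repeat a pose let the fingers close. It gives the time, the measured TCP pose, the force and the opening at its end, in the units of the state.
- arm.read_state(): the state, without advancing time (a new reading comes with each control period).
- arm.camera(name): name is "side" or "top" or "wrist"; returns (picture, depth): 480x640x3 uint8, red, green, blue; 480x640 float32, mm along the optical axis (not along the pixel's ray), 0 where there is no reading.
- arm.camera_params(name): a dict with "K" (3x3 intrinsics, pixels), "R" (3x3) and "t" (3): a world point X has camera coordinates R X + t; the wrist camera has in their place "hand_eye" (4x4, takes a point from camera to tool coordinates, whose origin is the TCP and whose axes are the flange's). Camera axes: x right, y down, z forward; pixel columns grow to the right and rows downward; lengths in mm; the calibration is good to about 2 mm. A picture is of the moment at which its call begins: read the wrist's pose just before it. camera_params takes no time and is no camera call.
- arm.hand_in(): hands the job in, once; it reports no verdict.
The state is a dict: "time_s": time; "joints": joint angles; "dq": joint speeds; "joint_efforts": joint torques, N m; "position": TCP position; "eef_rot": TCP orientation; "ft_force": force on the tool from outside, world axes, zero at the start; "torque": the same for the moment, N m; "grip_width": finger opening in mm.
Only numpy, scipy, OpenCV 4.12 (cv2) and the standard library are available. Lean on these libraries where they do the work, as an engineer would, in place of code of your own. Each camera call takes 0.05 s, during which the arm holds its last target. There are 200 camera calls.

### The job

Lower the loose aluminium backplate over the jig's two locating pins, with its big round opening over the sprung ring, until it lies flush on the rails, and let go of it. Then take the round black reservoir off its rest by the neck, set it upright through the opening into the sprung ring, and press it straight down until the ring is at the bottom of its travel. Finish while still holding it pressed down; leave the two screwdrivers where they lie.

Things in the scene. Friction and masses are not known exactly. Their poses are not given: they have to be found in the camera images.
- jig: Fixed grey steel jig. Origin: centre of its underside; x along its length, z up. Base 190 (x) x 140 (y) x 14 mm; on it two rails 170 long, 20 wide at y = +-53, tops at z = 60 mm (the seat). Two steel pins, 10 mm diameter, on the rails at (-70, -52) and (55, 52) mm, straight to z = 73, tapered to 4 mm at z = 80. The sprung ring's axis is at (40, 0).
- ring_top (a point): Centre of the top face of the sprung steel ring (outer diameter 64, inner 52, height 18 mm, axis upright); at (40, 0, 50) mm in the jig's frame when up. It slides straight down only. A 70 mm ball seated in it has its centre 23.4 mm above this point.
- ring (a joint): How far the ring is pushed down: 0 = up, 0.016 m = bottom stop. Spring about 5 N to start and 14 N at the bottom; it springs back up when released; the reservoir's weight alone does not move it.
- plate_lug (a point): Centre of the upright grip lug of the loose aluminium backplate (about 0.4 kg); axes are the plate's: x along its length, z up. Lug 12 mm thick (x), 50 long (y), 38 high above the plate's upper face; the plate hangs balanced from it. The plate's underside is 27 mm below this point. Seated on the jig, the plate's axes run as the jig's and this point is at (-13, 0, 87) mm in the jig's frame.
- plate_opening (a point): Centre of the big round opening (77 mm diameter) in the plate, at the upper face; plate axes. Plate 170 (x) x 130 (y) x 8 mm, its middle 40 mm toward -x. The lug's centre is 53 mm toward -x; the two pin holes (15 mm diameter, right through) are at (-110, -52) and (15, 52) mm from here. Seated, it is over the sprung ring.
- bulb_center (a point): Centre of the ball of the reservoir, a black plastic ball of 70 mm diameter with an upright neck on top, about 0.2 kg, loose. z is up along the neck. The neck is a plain cylinder of 26 mm diameter whose top is 80 mm above this point (82 with the small brass stub on it); it can be grasped from 40 to 80 mm above. A brass fitting of 14 mm diameter reaches 39 mm below this point.
- rest: Fixed black rubber ring on the bench in which the reservoir stands at the start: outer diameter 68, inner 52, height 22 mm; origin at the centre of its underside.
- screwdriver: Bystander: screwdriver with red handle, 200 mm, lying on the bench; leave alone.
- screwdriver2: Bystander: screwdriver with blue handle, 230 mm, lying on the bench; leave alone.
Things that resemble listed ones, but are neither listed nor needed, are in the scene too. What is shaped like the part that bears bulb_center but pink is not meant. Leave any yellow look-alike of the jig alone.

How it is judged (in metres and radians):
On the way, in this order (a step that is already met when the one before it is completed fails the run):
1. the backplate lies flush over both pins, let go, the reservoir still away from the jig (x of plate_lug in the frame of jig between -0.017 and -0.009 m and y of plate_lug in the frame of jig between -0.004 and 0.004 m and z of plate_lug in the frame of jig between 0.084 and 0.089 m and angle between plate_lug's own z axis and vertical below 0.03 rad and angle between the x axis of plate_lug and the x axis of jig, either way round below 0.05 rad and contact force between the fingers and plate below 0.3 N and horizontal distance between bulb_center and ring_top above 0.1 m), for 0.2 s.
2. the reservoir sits upright in the sprung ring and the robot presses it down (value of joint ring above 0.012 m and horizontal distance between bulb_center and ring_top below 0.005 m and z of bulb_center in the frame of ring_top between 0.018 and 0.029 m and angle between bulb_center's own z axis and vertical below 0.2 rad and contact force between bulb and ring above 5 N and contact force between the fingers and bulb above 3 N), for 0.3 s.
At the end, for the whole second after the job is handed in: The backplate lies flush on the jig over both pins (within 2 mm of seated, 4 mm sideways, tilt under 0.03 rad), and the reservoir, upright within 0.2 rad and centred in the ring within 5 mm, is held down by the fingers with the ring pushed at least 12 of its 16 mm, at rest (all of step 2 and x of plate_lug in the frame of jig between -0.017 and -0.009 m and y of plate_lug in the frame of jig between -0.004 and 0.004 m and z of plate_lug in the frame of jig between 0.084 and 0.089 m and angle between plate_lug's own z axis and vertical below 0.03 rad and angle between the x axis of plate_lug and the x axis of jig, either way round below 0.05 rad and linear speed of bulb below 0.02 m/s); the arm keeps its last pose, push and grip.
It fails at once if the screwdriver is disturbed (moved more than 40 mm) (distance of screwdriver from where it was at the start of the episode above 0.04 m).
It fails at once if the screwdriver is disturbed (moved more than 40 mm) (distance of screwdriver2 from where it was at the start of the episode above 0.04 m).
It also fails if it takes over 54 s, if anything falls off the work surface, if the arm or the gripper's body presses on something with over 40 N, if the wrist force passes 120 N, or if a joint passes its speed limit or range.

## Working session

There is one attempt and no reset: what is moved stays moved. The work goes in short steps, Python scripts to look and compute and a tool call to move; the robot and the scene stay as the last step left them, time stands still between calls to the robot, and variables do not carry over. Pictures are saved under pics/ and viewed, about 8 in all and at most 12, crops included, and the job is handed in when it is done.

Besides the shell and the picture viewer there is one more tool, called after ">>>" by a JSON object that holds its "method" and its "body", one argument or row to a line. send_rows: Moves the arm, as the interface text tells. Its arguments: {"type":"object","properties":{"rows":{"type":"array"}},"required":["rows"]}

```bash
mkdir -p pics; ls
python3 - <<'E'
from plant import arm
import cv2,numpy as np
s=arm.read_state();print(s, arm.grip_point_offset)
for n in("side","top"):
    p,d=arm.camera(n);cv2.imwrite(f"pics/{n}0.png",p[:,:,::-1]);np.savez(f"{n}0.npz",p=p,d=d)
    print(n,arm.camera_params(n))
print(arm.camera_params("wrist"))
E
```

```text
pics
{'time_s': 0.0, 'joints': array([-1.31123667,  0.52203657, -0.03629087,  1.59996562,  0.02115007,
        1.02110551, -0.11281719]), 'dq': array([-0.00019685,  0.00038776, -0.00094778, -0.00102517, -0.00104728,
       -0.00142361, -0.00092651]), 'joint_efforts': array([ 1.04256262e-03, -9.27120423e+01,  1.98006749e+00, -3.69912958e+01,
        1.76714215e-02,  8.51503573e-03, -3.80683321e-05]), 'position': array([202.32122738, 591.00627772, 230.72725207]), 'eef_rot': array([-6.52886582e-05,  1.64176042e-01,  9.86430893e-01, -5.62284338e-04]), 'ft_force': array([-1.04696662, -0.69268255,  0.55951464]), 'torque': array([-0.00088596,  0.00778041,  0.02915076]), 'grip_width': 85.10700808110546} -18.700000000000003
side {'K': array([[487.53897794,   0.        , 327.8668836 ],
       [  0.        , 487.53897794, 250.242862  ],
       [  0.        ,   0.        ,   1.        ]]), 'R': array([[ 0.7540905 , -0.65659635,  0.01512436],
       [-0.46974962, -0.5553079 , -0.6862714 ],
       [ 0.45900197,  0.51040608, -0.7271883 ]]), 't': array([-370.46211965,  278.7816232 ,  768.16516241])}
[... 190 characters left out ...]
, -0.99972424,  0.01973615],
       [-0.99751991, -0.01405846, -0.06896651],
       [ 0.06922495, -0.0188096 , -0.99742373]]), 't': array([ -17.01255047,  460.17450417, 1210.25309877])}
{'K': array([[413.13955282,   0.        , 323.85348404],
       [  0.        , 413.13955282, 239.46547324],
       [  0.        ,   0.        ,   1.        ]]), 'hand_eye': array([[-2.36396007e-03, -9.61243949e-01, -2.75689104e-01,
         6.95085966e+01],
       [ 9.99997093e-01, -2.40321242e-03, -1.95436808e-04,
         5.13188265e-01],
       [-4.74677032e-04, -2.75688765e-01,  9.61246836e-01,
        -1.42696626e+02],
       [ 0.00000000e+00,  0.00000000e+00,  0.00000000e+00,
         1.00000000e+00]])}
```

View pics/top0.png

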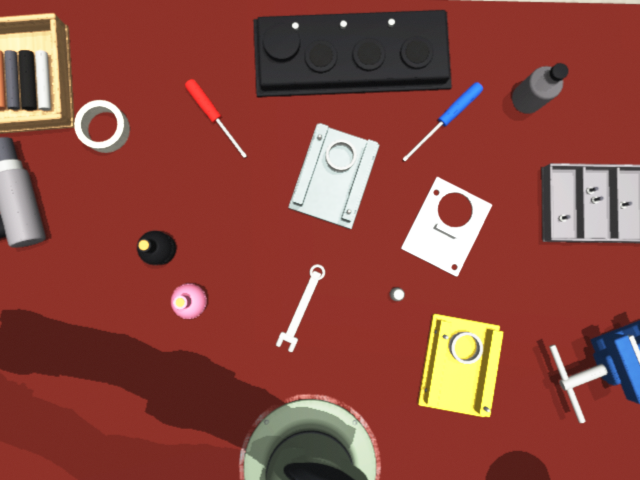

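View pics/side0.png

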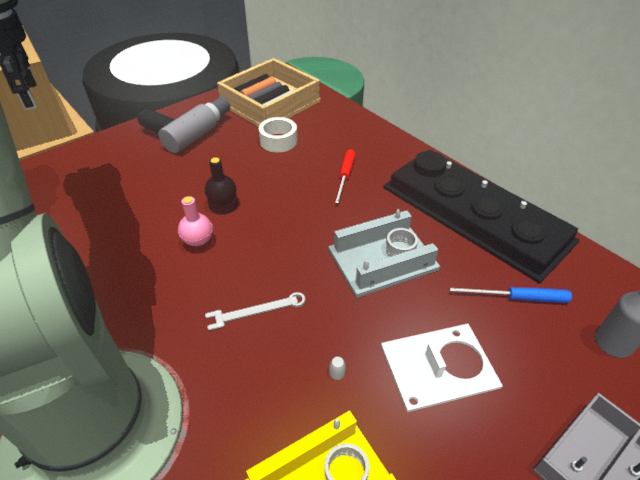

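The black reservoir is at (155,247) in top and the pink decoy at (189,301). The grey jig is at (335,175) and the yellow decoy at (462,365). The plate is at (447,225). The black-topped grey bottle at (540,90) and the panel's knobs could also be mistaken for the reservoir, but I'm choosing by the description. Next is a close crop.

```bash
cat > h.py <<'E'
import numpy as np,cv2
from scipy.spatial.transform import Rotation as Ro
from scipy.optimize import least_squares
from plant import arm
def cam(n,s=None):
    c=arm.camera_params(n)
    if n!="wrist": return c["K"],c["R"],c["t"]
    s=s or arm.read_state();q=s["eef_rot"];T=np.eye(4)
    T[:3,:3]=Ro.from_quat([q[1],q[2],q[3],q[0]]).as_matrix();T[:3,3]=s["position"]
    M=np.linalg.inv(T@c["hand_eye"]);return c["K"],M[:3,:3],M[:3,3]
def proj(c,X):
    x=(c[1]@np.atleast_2d(X).T).T+c[2];x=x@c[0].T;return x[:,:2]/x[:,2:]
def onplane(c,uv,z):
    r=c[1].T@np.linalg.solve(c[0],[*uv,1]);o=-c[1].T@c[2];return o+r*(z-o[2])/r[2]
def fit(c,uv,L,x0):
    "pose x,y,yaw of an upright body at height z0 (L includes z)"
    def W(p):
        C,S=np.cos(p[2]),np.sin(p[2]);return np.c_[p[0]+C*L[:,0]-S*L[:,1],p[1]+S*L[:,0]+C*L[:,1],L[:,2]]
    L=np.array(L,float);r=least_squares(lambda p:(proj(c,W(p))-uv).ravel(),x0,x_scale=[1,1,.01])
    return r.x,r.fun.reshape(-1,2).round(1)
E
python3 - <<'E'
from h import *
p=np.load("top0.npz")["p"][:,:,::-1]
cv2.imwrite("pics/c1.png",cv2.resize(p[115:285,285:497],None,fx=3.5,fy=3.5,interpolation=cv2.INTER_CUBIC))
c=cam("top")
for n,uv,z in(("jig",(334,175),60),("plate lug",(444,230),46),("neck top",(144,245),115),("ball",(157,248),35)):print(n,onplane(c,uv,z))
d=np.load("top0.npz")["d"];print(d[245,144],d[248,157])
E
```

```text
jig [594.64549781 -40.77818028  60.        ]
plate lug [ 487.03130954 -268.27543849   46.        ]
neck top [443.49474521 323.08579874 115.        ]
ball [442.56127913 318.57646338  35.        ]
1109.7318 1154.4221
```

View pics/c1.png

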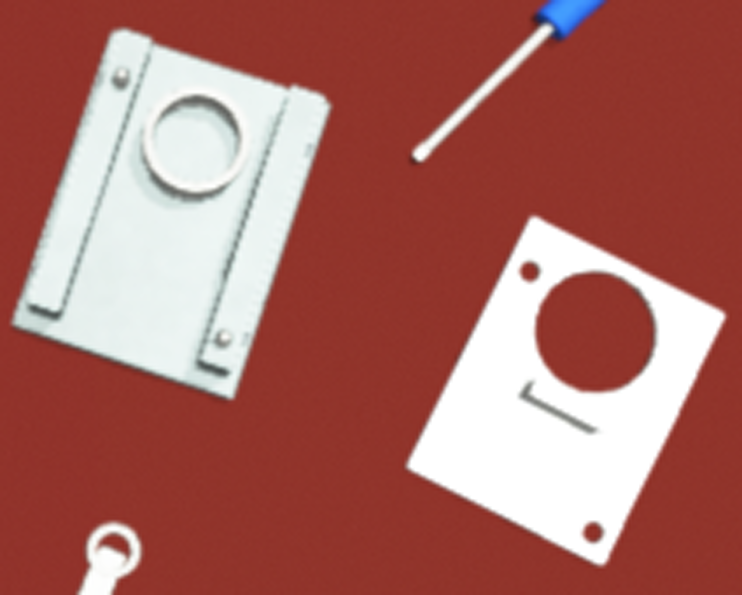

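The crop shows the jig's pins at (122,75) and (224,337) and its ring at (194,143). The plate's holes are at (530,272) and (593,532), its opening at (596,332) and its four corners are clear.

Run:
```python
from h import *
c=cam("top");f=lambda a:np.array(a)/3.5+[285,115]-.36
pj,r=fit(c,f([(122,75),(224,337),(194,143),(12,325),(234,399)]),[(55,52,78),(-70,-52,78),(40,0,50),(-95,70,14),(-95,-70,14)],[595,-40,-.3]);print("jig",pj,r.tolist())
pp,r=fit(c,f([(530,272),(593,532),(596,332),(533,215),(725,316),(604,566),(407,467)]),[(68,52,6),(-57,-52,6),(53,0,8),(98,65,8),(98,-65,8),(-72,-65,8),(-72,65,8)],[487,-268,-.4]);print("lug",pp,r.tolist())
```

```text
jig [ 6.01288563e+02 -4.22311225e+01 -3.08549704e-01] [[-0.3, 0.2], [0.3, 0.3], [0.6, -1.1], [-0.2, 0.3], [-0.4, 0.3]]
lug [ 4.87163761e+02 -2.77355283e+02 -4.58603827e-01] [[-0.0, -0.1], [-0.0, 0.2], [0.1, -0.0], [0.1, 0.8], [-0.1, -0.3], [-0.5, -0.4], [0.6, -0.2]]
```

>>> {"method": "send_rows", "body": {
  "rows": [
    {"hand":8.5,"dp":[4.5,-6,0],"twist":-0.1},
    {"hand":8.5,"dp":[9,-12,0],"twist":-0.2},
    {"hand":8.5,"dp":[13.5,-18,0],"twist":-0.35},
    {"hand":7,"dp":[18,-24,0],"twist":-0.5},
    {"hand":5,"dp":[22,-30,0],"twist":-0.65},
    {"hand":5,"dp":[26,-36,0],"twist":-0.75},
    {"hand":5,"dp":[30,-42,0],"twist":-0.85},
    {"hand":5,"dp":[32,-46,0],"twist":-0.95}
  ]
}}

```text
time_s: 1.1
position: [491.7, 181.5, 231.3]
eef_rot: [-0.0, 0.598, 0.801, 0.0]
ft_force: [0.8, 0.9, 0.5]
grip_width: 49.7
```

```bash
python3 -c "
from h import *;s=arm.read_state();print(s['time_s'],s['joints'],s['position'],s['eef_rot'],s['grip_width'])"
```

```text
1.1 [-0.69538152  0.37450602  0.2991732   1.87685906 -0.13707925  0.90992643
 -0.04345994] [491.70305309 181.48030598 231.27782387] [-6.98024259e-06  5.98346431e-01  8.01237509e-01  5.28248693e-05] 49.687274597245256
```

>>> {"method": "send_rows", "body": {
  "rows": [
    {"hand":5,"dp":[1,-6,0],"twist":-0.1},
    {"hand":5,"dp":[1.5,-12,0],"twist":-0.2},
    {"hand":5,"dp":[2,-18,0],"twist":-0.3},
    {"hand":5,"dp":[2,-24,0],"twist":-0.4},
    {"hand":5,"dp":[1.5,-30,0],"twist":-0.5},
    {"hand":5,"dp":[1,-36,0],"twist":-0.6},
    {"hand":5,"dp":[0,-42,0],"twist":-0.7},
    {"hand":5,"dp":[-0.5,-46,0],"twist":-0.75}
  ]
}}

```text
time_s: 2.1
position: [484.7, -279.5, 231.2]
eef_rot: [0.0, 0.851, 0.526, -0.0]
ft_force: [0.5, 1.5, -0.8]
grip_width: 49.8
```

>>> {"method": "send_rows", "body": {
  "rows": [
    {"hand":5,"dp":[0,0,0],"twist":0},
    {"hand":5,"dp":[0,0,0],"twist":0}
  ]
}}

```text
time_s: 2.35
position: [485.9, -276.1, 231.0]
eef_rot: [-0.0, 0.849, 0.528, -0.0]
ft_force: [-0.3, 0.6, -0.3]
grip_width: 50.0
```

Run:
```python
from h import *;s=arm.read_state();print(s['joints'],s['position'],s['eef_rot'])
c=cam("wrist",s);p,d=arm.camera("wrist");np.savez("w1.npz",p=p,d=d,K=c[0],R=c[1],t=c[2]);cv2.imwrite("pics/w1.png",p[:,:,::-1])
```

```text
[ 0.00811723  0.4726974   0.56404679  1.79835804 -0.30245958  0.95807787
  0.24045233] [ 485.91054251 -276.13232731  230.99003756] [-3.82317603e-04  8.49254690e-01  5.27983261e-01 -4.14690862e-05]
```

View pics/w1.png

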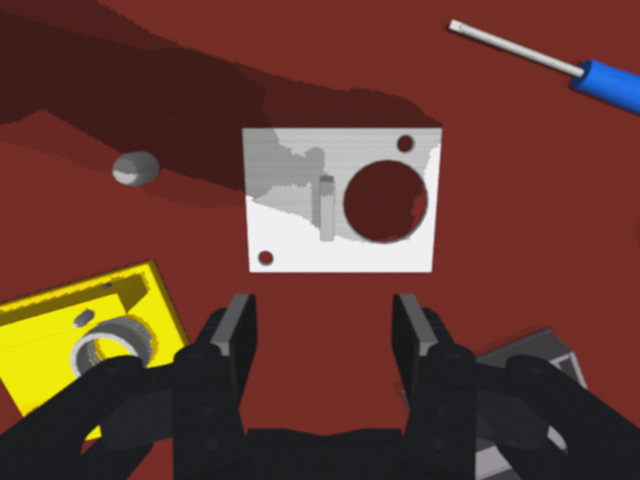

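The wrist view shows the plate's corners at (242,128), (442,128), (432,272) and (249,272). Its holes are at (405,144) and (265,257), and its opening is at (385,201).

Run:
```python
from h import *
z=np.load("w1.npz");c=z["K"],z["R"],z["t"]
pp,r=fit(c,np.array([(405,144),(265.5,257.5),(385.5,201.5),(442,128),(432,272),(249,272),(242.5,128)]),[(68,52,6),(-57,-52,6),(53,0,8),(98,65,8),(98,-65,8),(-72,-65,8),(-72,65,8)],[487,-268,-.4]);print("lug",pp,r.tolist())
q=arm.read_state()["eef_rot"];y=Ro.from_quat([q[1],q[2],q[3],q[0]]).as_matrix()[:,1];print("tool y yaw",np.arctan(y[1]/y[0]))
print(proj(c,[[pp[0],pp[1],46]]))
```

```text
lug [ 4.88327131e+02 -2.77326382e+02 -4.60257402e-01] [[0.1, -0.4], [0.3, -0.1], [0.2, 1.6], [-0.5, 0.1], [-1.2, -0.9], [1.1, -0.8], [0.1, 0.2]]
tool y yaw -0.4574647555324268
[[327.03185837 211.97455449]]
```

>>> {"method": "send_rows", "body": {
  "rows": [
    {"hand":5,"dp":[0.2,-0.1,-5],"twist":0},
    {"hand":5,"dp":[0.2,-0.1,-10],"twist":0},
    {"hand":5,"dp":[0.2,-0.1,-15],"twist":0},
    {"hand":5,"dp":[0.2,-0.1,-19],"twist":0},
    {"hand":5,"dp":[0.2,-0.1,-21.5],"twist":0},
    {"hand":5,"dp":[0.2,-0.1,-21.5],"twist":0},
    {"hand":3,"dp":[0.2,-0.1,-21.5],"twist":0},
    {"hand":0.4,"dp":[0.2,-0.1,-21.5],"twist":0}
  ]
}}

```text
time_s: 3.4
position: [488.6, -277.7, 17.5]
eef_rot: [0.001, 0.849, 0.528, 0.001]
ft_force: [-0.3, 0.2, 0.1]
grip_width: 14.0
```

>>> {"method": "send_rows", "body": {
  "rows": [
    {"hand":0.4,"dp":[0,0,0],"twist":0},
    {"hand":0.4,"dp":[0,0,0],"twist":0},
    {"hand":0.4,"dp":[0,0,0],"twist":0},
    {"hand":0.4,"dp":[0,0,0],"twist":0}
  ]
}}

```text
time_s: 3.9
position: [488.6, -277.7, 17.6]
eef_rot: [0.0, 0.849, 0.528, 0.001]
ft_force: [-1.6, 1.6, 10.9]
grip_width: 11.3
```

>>> {"method": "send_rows", "body": {
  "rows": [
    {"hand":0.4,"dp":[0,0,2],"twist":0},
    {"hand":0.4,"dp":[0,0,6],"twist":0},
    {"hand":0.4,"dp":[0,0,11],"twist":0},
    {"hand":0.4,"dp":[1.5,4,14],"twist":0.03},
    {"hand":0.4,"dp":[3.5,8.5,14],"twist":0.06},
    {"hand":0.4,"dp":[5.5,13,14],"twist":0.1},
    {"hand":0.4,"dp":[7.5,17.5,14],"twist":0.13},
    {"hand":0.4,"dp":[9,21.5,13],"twist":0.15}
  ]
}}

```text
time_s: 4.9
position: [578.9, -60.9, 148.2]
eef_rot: [0.001, 0.807, 0.59, 0.001]
ft_force: [0.2, -0.6, -4.0]
grip_width: 11.1
```

>>> {"method": "send_rows", "body": {
  "rows": [
    {"hand":0.4,"dp":[1.1,2.4,-2],"twist":0},
    {"hand":0.4,"dp":[1.1,2.4,-2.8],"twist":0},
    {"hand":0.4,"dp":[1.1,2.4,-2.8],"twist":0},
    {"hand":0.4,"dp":[1.1,2.4,-2.8],"twist":0}
  ]
}}

```text
time_s: 5.4
position: [588.9, -39.8, 119.3]
eef_rot: [0.0, 0.808, 0.589, 0.0]
ft_force: [-0.1, -0.3, -3.1]
grip_width: 11.1
```

Run:
```python
from h import *;s=arm.read_state();print(s['position'],s['ft_force'],s['grip_width'])
c=cam("wrist",s);p,d=arm.camera("wrist");np.savez("w2.npz",p=p,d=d,K=c[0],R=c[1],t=c[2]);cv2.imwrite("pics/w2.png",p[:,:,::-1])
q=s["eef_rot"];y=Ro.from_quat([q[1],q[2],q[3],q[0]]).as_matrix()[:,1];print("tool y yaw",np.arctan(y[1]/y[0]))
```

```text
[588.88152559 -39.84601969 119.33772858] [-0.12729054 -0.33917231 -3.07419276] 11.062175897990432
tool y yaw -0.3104341035296218
```

View pics/w2.png

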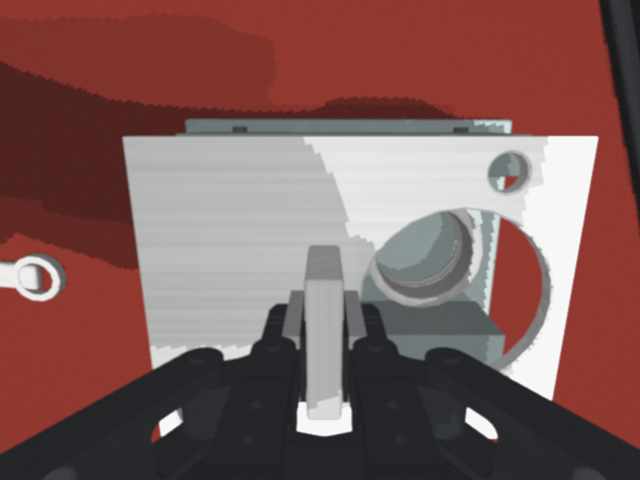

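The wrist view over the jig shows the rail's far edge from (186,120) to (512,120), the ring's top near (428,250), and plate hole 2 at (509,172). I'll fit both bodies in this one camera so any bias cancels.

Run:
```python
from h import *
z=np.load("w2.npz");c=z["K"],z["R"],z["t"];p=z["p"][:,:,::-1]
a=np.array([588.9,-39.8,-.3104])
def W(a,P):
    C,S=np.cos(a[2]),np.sin(a[2]);P=np.array(P,float);return np.c_[a[0]+C*P[:,0]-S*P[:,1],a[1]+S*P[:,0]+C*P[:,1],P[:,2]]
zt=119.3-17.6+8
print("plate exp",proj(c,W(a,[(98,65,zt),(-72,65,zt),(68,52,zt),(53,0,zt)])).round(1).tolist())
j=(602.4,-42.2,-.3085)
t=np.linspace(0,6.28,73)
im=cv2.resize(p[100:400,160:560],None,fx=2,fy=2,interpolation=cv2.INTER_CUBIC)
def dr(P,col,cl=False):
    q=(proj(c,W(j,P))-[160,100])*2; cv2.polylines(im,[q.round().astype(int)],cl,col,1)
dr([(40+32*np.cos(x),32*np.sin(x),50) for x in t],(0,0,255))
dr([(40+26*np.cos(x),26*np.sin(x),50) for x in t],(0,0,255))
dr([(-85,63,60),(85,63,60),(85,43,60),(-85,43,60)],(255,0,0),True)
dr([(-95,70,14),(95,70,14),(95,-70,14)],(0,160,0))
dr([(-85,-43,60),(85,-43,60),(85,-63,60)],(255,0,0))
for h,r in((73,5),(80,2)):dr([(55+r*np.cos(x),52+r*np.sin(x),h) for x in t],(255,0,255))
cv2.imwrite("pics/w2o.png",im)
```

```text
plate exp [[596.4, 135.9], [121.7, 137.1], [508.4, 172.6], [455.5, 303.1]]
```

View pics/w2o.png

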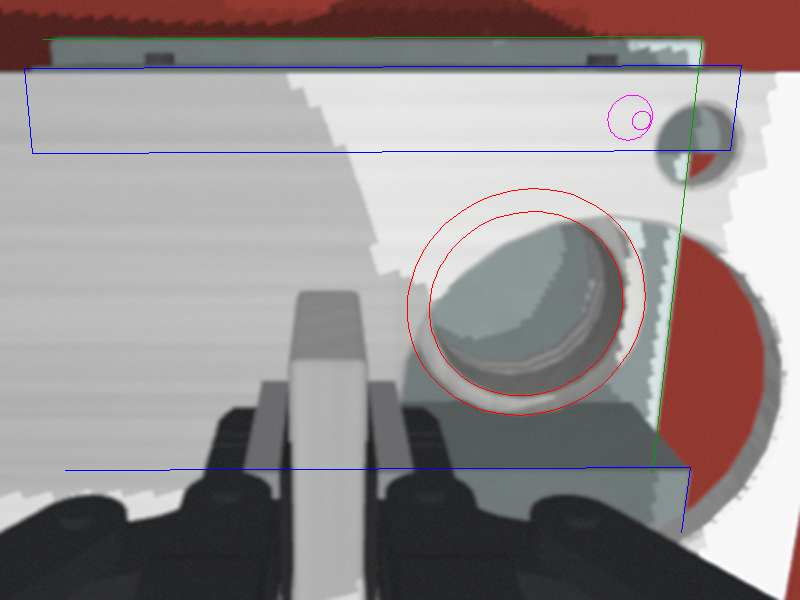

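The overlay agrees with the jig to about 1 mm, so a small correction is enough before descending.

>>> {"method": "send_rows", "body": {
  "rows": [
    {"hand":0.4,"dp":[0.1,0.15,-0.5],"twist":0},
    {"hand":0.4,"dp":[0.1,0.15,-1.3],"twist":0},
    {"hand":0.4,"dp":[0.1,0.15,-2],"twist":0},
    {"hand":0.4,"dp":[0.1,0.15,-2.4],"twist":0},
    {"hand":0.4,"dp":[0.1,0.15,-2.8],"twist":0},
    {"hand":0.4,"dp":[0.1,0.15,-3],"twist":0},
    {"hand":0.4,"dp":[0.1,0.15,-3],"twist":0}
  ]
}}

```text
time_s: 6.32
position: [588.0, -38.2, 87.3]
eef_rot: [-0.001, 0.808, 0.589, -0.002]
ft_force: [-6.6, -4.8, -9.4]
grip_width: 10.7
```

>>> {"method": "send_rows", "body": {
  "rows": [
    {"hand":0.4,"dp":[-0.15,-0.1,0],"twist":0},
    {"hand":0.4,"dp":[-0.15,-0.1,0],"twist":0},
    {"hand":0.4,"dp":[-0.15,-0.1,0],"twist":0}
  ]
}}

```text
time_s: 6.7
position: [588.0, -38.5, 88.1]
eef_rot: [-0.0, 0.808, 0.59, -0.0]
ft_force: [-1.4, -2.4, -10.3]
grip_width: 11.4
```

Run:
```python
from h import *;s=arm.read_state();print(s['position'],s['ft_force'],s['torque'],s['grip_width'])
c=cam("wrist",s);p,d=arm.camera("wrist");p=p[:,:,::-1];np.savez("w3.npz",p=p,d=d,K=c[0],R=c[1],t=c[2])
cv2.imwrite("pics/w3.png",cv2.resize(p[90:390,160:560],None,fx=2,fy=2,interpolation=cv2.INTER_CUBIC))
```

```text
[588.01534947 -38.498634    88.09131143] [ -1.41071113  -2.37921418 -10.26683223] [-0.8413439   0.83514483 -0.13559174] 11.414779497515203
```

View pics/w3.png

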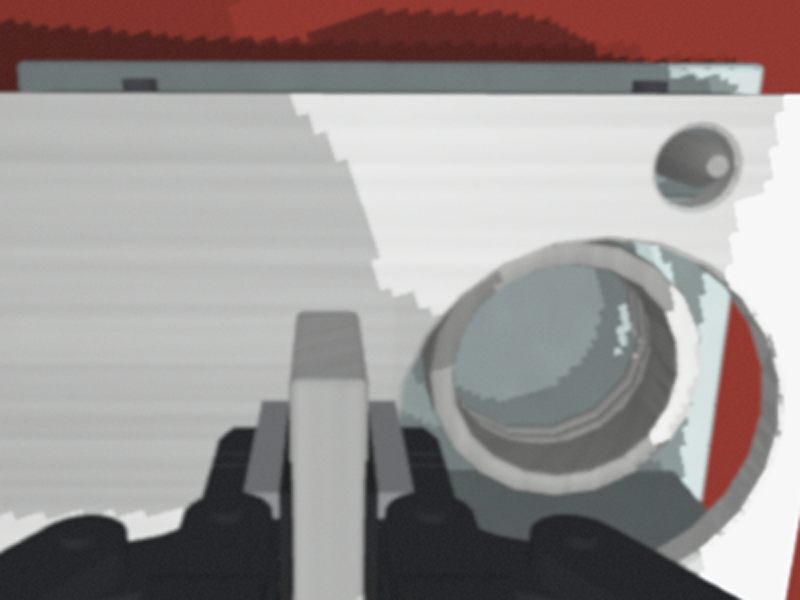

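Run:
```python
from h import *
z=np.load("w3.npz");c=z["K"],z["R"],z["t"];p=z["p"]
f=lambda a:np.array(a,float)/2+[160,90]
L=[(-95,70,14),(95,70,14),(55,52,80),(40,0,50)];uv=f([(19,62),(763,66),(718,166),(563,366)])
for k in ([0,1,2,3],[0,1,3]):
    j,r=fit(c,uv[k],np.array(L)[k],[602,-42,-.31]);print("jig",j,r.tolist())
def W(a,P):
    C,S=np.cos(a[2]),np.sin(a[2]);P=np.array(P,float);return np.c_[a[0]+C*P[:,0]-S*P[:,1],a[1]+S*P[:,0]+C*P[:,1],P[:,2]]
print(proj(c,W(j,[(55,52,80),(55,52,73)])))
s=arm.read_state();q=s["eef_rot"];R=Ro.from_quat([q[1],q[2],q[3],q[0]]).as_matrix();print(R.round(4))
zt=s["position"][2]-17.6+8
for h in(zt,zt-8):print("hole exp",proj(c,W((588.0,-38.5,np.arctan(R[1,1]/R[0,1])),[(68,52,h),(98,65,h),(-72,65,h)])).round(1).tolist())
print("seat TCP for j:",W(j,[(-13,0,87)]))
# plate edges in full picture
g=cv2.cvtColor(p,cv2.COLOR_BGR2HSV)[:,:,1]
for row in(150,200,250):
    m=np.where(g[row]<60)[0];print(row,m.min(),m.max())
```

```text
jig [ 6.03134974e+02 -4.27179045e+01 -3.15608547e-01] [[-2.9, -1.1], [1.9, -1.5], [-0.2, -0.4], [1.2, 3.8]]
jig [ 6.03127215e+02 -4.26439355e+01 -3.15082580e-01] [[-3.0, -1.1], [1.8, -1.8], [1.1, 3.7]]
[[518.66981657 172.36904591]
 [510.28997752 170.1791338 ]]
[[ 3.043e-01  9.526e-01 -7.000e-04]
 [ 9.526e-01 -3.043e-01 -2.000e-04]
 [-4.000e-04 -6.000e-04 -1.000e+00]]
hole exp [[508.6, 172.8], [596.9, 136.1], [121.7, 137.2]]
hole exp [[499.7, 170.3], [583.4, 135.3], [131.7, 136.5]]
seat TCP for j: [[590.76719507 -38.61530067  87.        ]]
150 123 594
200 130 585
250 136 576
```

>>> {"method": "send_rows", "body": {
  "rows": [
    {"hand":0.4,"dp":[0,0,0.6],"twist":0},
    {"hand":0.4,"dp":[0,0,1.2],"twist":0},
    {"hand":0.4,"dp":[0,0,1.2],"twist":0},
    {"hand":0.4,"dp":[0,0,1.2],"twist":0}
  ]
}}

```text
time_s: 7.25
position: [588.5, -38.1, 100.5]
eef_rot: [0.0, 0.807, 0.59, 0.0]
ft_force: [0.0, 0.0, -3.8]
grip_width: 11.0
```

Run:
```python
from h import *;s=arm.read_state();print(s['position'],s['ft_force'],s['torque'],s['grip_width'])
q=s["eef_rot"];R=Ro.from_quat([q[1],q[2],q[3],q[0]]).as_matrix();print(R.round(4))
c=cam("wrist",s);p,d=arm.camera("wrist");p=p[:,:,::-1];np.savez("w4.npz",p=p,d=d,K=c[0],R=c[1],t=c[2])
s1=cv2.resize(p[120:220,440:620],None,fx=4,fy=4,interpolation=cv2.INTER_CUBIC)
k=arm.camera("side")[0][:,:,::-1];s2=cv2.resize(k[190:300,310:450],(720,566),interpolation=cv2.INTER_CUBIC)
cv2.imwrite("pics/w4.png",np.vstack([s1,s2])[:,:]); cv2.imwrite("pics/w4.png",cv2.resize(np.vstack([s1,s2]),None,fx=.62,fy=.62,interpolation=cv2.INTER_AREA))
```

```text
[588.54830567 -38.08211446 100.5124354 ] [ 0.0084418   0.01109429 -3.82004056] [-0.01091311  0.05865131 -0.00242417] 11.046774334002668
[[ 3.039e-01  9.527e-01  5.000e-04]
 [ 9.527e-01 -3.039e-01  2.000e-04]
 [ 4.000e-04  4.000e-04 -1.000e+00]]
```

View pics/w4.png

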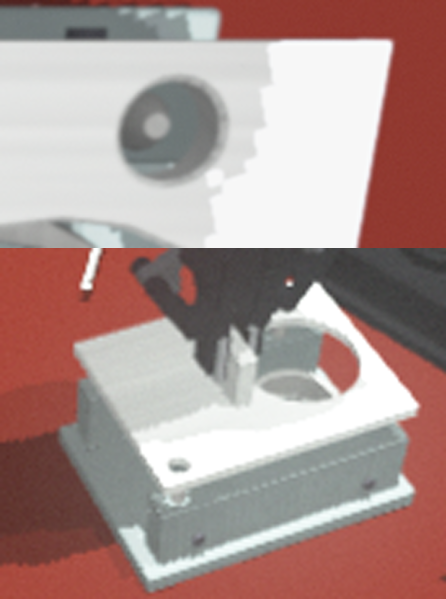

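Free again with zero lateral force. The pin tip shows at px (503,170), just left of the hole's centre at (508.5,172.4).

Run:
```python
from h import *
z=np.load("w4.npz");c=z["K"],z["R"],z["t"]
th=-.309
for n,tip,hole,zt in(("w4",(502.9,170.4),(508.5,172.4),100.5-17.6+8),("w3",(519,173),(508.5,173.5),88.1-9.6)):
    if n=="w3": z=np.load("w3.npz");c=z["K"],z["R"],z["t"]
    d=(onplane(c,tip,80)-onplane(c,hole,zt))[:2];C,S=np.cos(th),np.sin(th)
    print(n,"move plate world",d,"jig axes",[C*d[0]+S*d[1],-S*d[0]+C*d[1]],onplane(c,tip,80),onplane(c,hole,zt))
# hole1 and pin1 in side view
c=cam("side")
k=np.array([(179,466-248),(175,494-248)])/ .62; 
print(k/[720/140,566/110]+[310,190])
uv=k/[720/140,566/110]+[310,190]
print("hole1",onplane(c,uv[0],90.9),"pin1 approx",onplane(c,uv[1],76))
```

```text
w4 move plate world [ 2.29042221 -1.2583856 ] jig axes [np.float64(2.5646263811271877), np.float64(-0.5022546553493227)] [671.47814575 -10.33868938  80.        ] [669.18772354  -9.08030378  90.9       ]
w3 move plate world [ 3.08170883 -0.6130764 ] jig axes [np.float64(3.1221937072085186), np.float64(0.35312663437082337)] [671.60651572 -10.5104697   80.        ] [668.5248069  -9.8973933  78.5      ]
[[366.13799283 258.33466317]
 [364.88351254 267.11159239]]
hole1 [517.76300096 -75.23537591  90.9       ] pin1 approx [510.87905074 -80.52776953  76.        ]
```

>>> {"method": "send_rows", "body": {
  "rows": [
    {"hand":0.4,"dp":[0.24,-0.11,0],"twist":0},
    {"hand":0.4,"dp":[0.24,-0.11,-0.4],"twist":0},
    {"hand":0.4,"dp":[0.24,-0.11,-0.8],"twist":0},
    {"hand":0.4,"dp":[0.24,-0.11,-1.2],"twist":0},
    {"hand":0.4,"dp":[0.24,-0.11,-1.2],"twist":0},
    {"hand":0.4,"dp":[0.24,-0.11,-1.2],"twist":0}
  ]
}}

```text
time_s: 8.1
position: [590.3, -39.8, 88.0]
eef_rot: [-0.0, 0.808, 0.59, -0.001]
ft_force: [-0.7, -4.3, -6.4]
grip_width: 10.8
```

>>> {"method": "send_rows", "body": {
  "rows": [
    {"hand":0.4,"dp":[0,-0.1,0],"twist":0},
    {"hand":0.4,"dp":[0,-0.1,-0.3],"twist":0},
    {"hand":0.4,"dp":[0,-0.1,-0.5],"twist":0},
    {"hand":0.4,"dp":[0,-0.1,-0.5],"twist":0}
  ]
}}

```text
time_s: 8.6
position: [591.0, -40.4, 83.3]
eef_rot: [0.0, 0.808, 0.59, 0.0]
ft_force: [1.4, -3.9, -3.5]
grip_width: 10.9
```

Low forces and it is sliding down the pins, so I'll continue to seat it.

>>> {"method": "send_rows", "body": {
  "rows": [
    {"hand":0.4,"dp":[0,-0.05,-0.3],"twist":0},
    {"hand":0.4,"dp":[0,-0.05,-0.5],"twist":0},
    {"hand":0.4,"dp":[0,-0.05,-0.6],"twist":0},
    {"hand":0.4,"dp":[0,-0.05,-0.6],"twist":0}
  ]
}}

```text
time_s: 9.1
position: [590.7, -40.7, 77.6]
eef_rot: [-0.0, 0.808, 0.59, 0.0]
ft_force: [-3.9, -1.3, 6.1]
grip_width: 11.2
```

>>> {"method": "send_rows", "body": {
  "rows": [
    {"hand":2,"dp":[0,0,0],"twist":0},
    {"hand":4,"dp":[0,0,0],"twist":0},
    {"hand":4,"dp":[0,0,0],"twist":0},
    {"hand":4,"dp":[0,0,3],"twist":0},
    {"hand":5,"dp":[0,0,8],"twist":0},
    {"hand":5,"dp":[0,0,13],"twist":0},
    {"hand":5,"dp":[0,0,15],"twist":0},
    {"hand":5,"dp":[0,0,15],"twist":0}
  ]
}}

```text
time_s: 10.1
position: [591.4, -40.8, 228.6]
eef_rot: [0.001, 0.807, 0.59, 0.001]
ft_force: [-0.1, -0.1, 0.2]
grip_width: 49.5
```

Run:
```python
from h import *;s=arm.read_state();print(s['position'],s['joints'],s['ft_force'])
c=cam("wrist",s);p,d=arm.camera("wrist");p=p[:,:,::-1];np.savez("w5.npz",p=p,d=d,K=c[0],R=c[1],t=c[2])
cv2.imwrite("pics/w5.png",cv2.resize(p[60:360,180:480],(600,600),interpolation=cv2.INTER_CUBIC))
```

```text
[591.37754051 -40.78162633 228.63594236] [-0.3977735   0.52577751  0.53609347  1.71395806 -0.31339947  0.985603
 -0.05542052] [-0.10251819 -0.08947726  0.15621681]
```

View pics/w5.png

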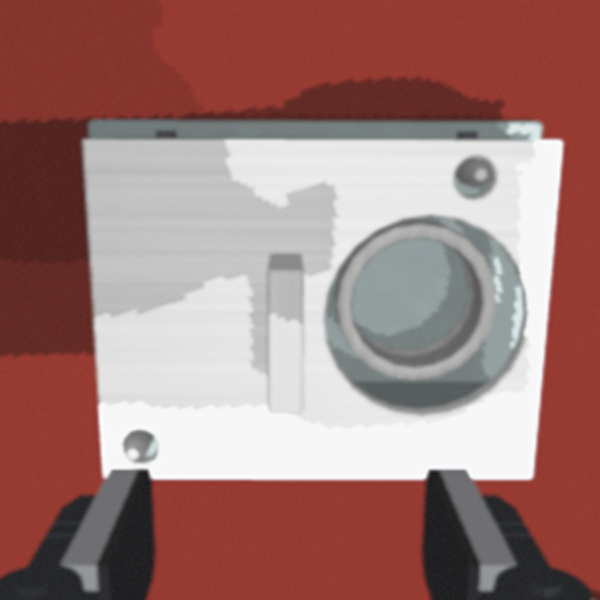

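Plate is flat with both pins through their holes: tips at crop (481,174) and (135,454), ring top centre at about (418,300). Next I'll fit these.

Run:
```python
from h import *
z=np.load("w5.npz");c=z["K"],z["R"],z["t"]
f=lambda a:np.array(a,float)/2+[180,60]
j,r=fit(c,f([(481,174),(135,454)]),[(55,52,80),(-70,-52,80)],[603,-43,-.31]);print("jig",j,r.tolist())
C,S=np.cos(j[2]),np.sin(j[2]);print("ring from pins",j[0]+40*C,j[1]+40*S)
print("ring seen",onplane(c,f((417,300)),50))
l,r=fit(c,f([(475,177),(141,446),(82,140),(563,140),(533,480),(103,479)]),[(68,52,68),(-57,-52,68),(-72,65,68),(98,65,68),(98,-65,68),(-72,-65,68)],[591,-40,-.31]);print("lug",l,r.tolist())
d=l[:2]-j[:2];print("lug in jig",C*d[0]+S*d[1],-S*d[0]+C*d[1])
# reservoir from top view
p=np.load("top0.npz")["p"][:,:,::-1]; 
k=np.load("side0.npz")["p"][:,:,::-1]
cv2.imwrite("pics/bulb.png",np.hstack([cv2.resize(p[220:280,120:190],(466,400),interpolation=cv2.INTER_CUBIC),cv2.resize(k[145:225,190:250],(300,400),interpolation=cv2.INTER_CUBIC)]))
```

```text
jig [ 6.03824022e+02 -4.30265592e+01 -3.10921927e-01] [[0.3, -0.2], [-0.3, 0.3]]
ring from pins 641.9060989626975 -55.26401876485172
ring seen [641.81571968 -53.84202525  50.        ]
lug [ 5.91256055e+02 -4.11079615e+01 -3.13162251e-01] [[0.1, 0.4], [-0.1, 0.7], [0.6, -0.2], [-0.6, 0.3], [-0.7, -1.0], [0.8, -0.6]]
lug in jig -12.552326178380918 -2.018395027619661
```

View pics/bulb.png

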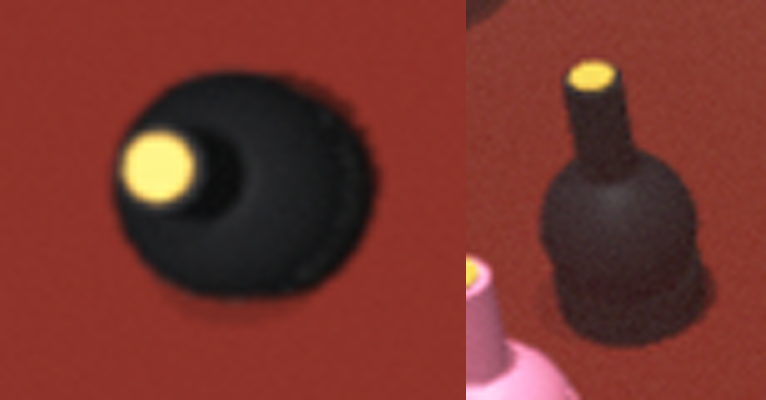

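The reservoir's brass stub is at top px (143.3,244.8) and side px (215,160). It is the black ball in the rubber rest.

Run:
```python
from h import *
print(onplane(cam("top"),(143.3,244.8),127.4),onplane(cam("side"),(214.7,159.7),127.4))
s=arm.read_state();q=s["eef_rot"];y=Ro.from_quat([q[1],q[2],q[3],q[0]]).as_matrix()[:,1];print(y)
```

```text
[443.10419053 320.98323195 127.4       ] [444.23934757 317.01581423 127.4       ]
[ 9.52736991e-01 -3.03796006e-01  4.61450191e-04]
```

>>> {"method": "send_rows", "body": {
  "rows": [
    {"hand":6,"dp":[-2.4,6,1],"twist":0},
    {"hand":6,"dp":[-4.8,12,1],"twist":0},
    {"hand":6,"dp":[-7.2,18,1],"twist":0},
    {"hand":6,"dp":[-9.6,24,1],"twist":0},
    {"hand":6,"dp":[-12,30,1],"twist":0},
    {"hand":6,"dp":[-14.7,36,1],"twist":0},
    {"hand":6,"dp":[-14.7,36,1],"twist":0},
    {"hand":6,"dp":[-14.7,36,1],"twist":0}
  ]
}}

```text
time_s: 11.15
position: [443.2, 319.3, 236.3]
eef_rot: [0.0, 0.807, 0.59, -0.001]
ft_force: [-0.4, -1.5, -0.1]
grip_width: 59.7
```

```bash
cat > stub.py <<'E'
from h import *
s=arm.read_state();print(s['time_s'],s['position'],s['grip_width'],s['ft_force'])
c=cam("wrist",s);p,d=arm.camera("wrist");p=p[:,:,::-1].copy();cv2.imwrite("pics/last.png",p)
h=cv2.cvtColor(p,cv2.COLOR_BGR2HSV);m=cv2.inRange(h,(18,90,120),(38,255,255))
n,l,st,ce=cv2.connectedComponentsWithStats(m)
for i in range(1,n):
    if st[i,4]>60:
        u,v=ce[i].astype(int);x0,y0,w,hh=st[i,:4];print(ce[i],st[i],"depth",d[v,u],"at 127.4:",onplane(c,ce[i],127.4),"surround",p[min(v+hh+6,479),u],"cam z",(-c[1].T@c[2])[2])
E
python3 stub.py
```

```text
11.15 [443.22078672 319.26796892 236.3348264 ] 59.66919005785042 [-0.3893786  -1.54910782 -0.06532959]
[324.24861878 233.1781768 ] [309 219  31  30 724] depth 261.77582 at 127.4: [444.39715604 321.39230426 127.4       ] surround [ 72  81 183] cam z 378.92485703809047
```

View pics/last.png

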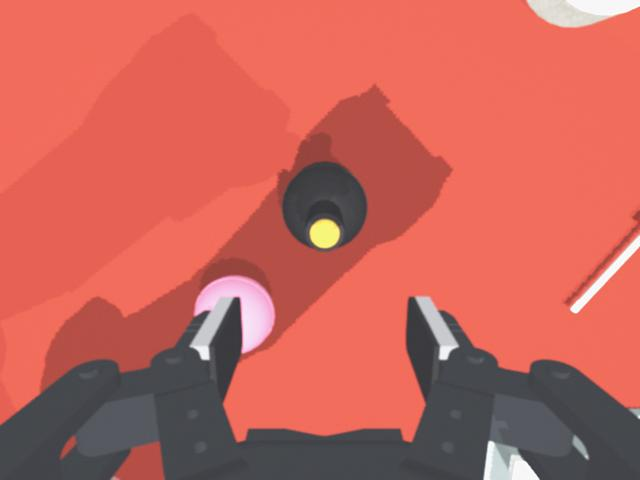

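The black reservoir's stub is at (324,233), between the jaws. Pink at (235,312) is clear of the descent.

>>> {"method": "send_rows", "body": {
  "rows": [
    {"hand":6,"dp":[0.1,0.2,-4],"twist":0},
    {"hand":6,"dp":[0.1,0.2,-9],"twist":0},
    {"hand":6,"dp":[0.1,0.2,-13],"twist":0},
    {"hand":6,"dp":[0.1,0.2,-14.6],"twist":0},
    {"hand":6,"dp":[0.1,0.2,-14.6],"twist":0},
    {"hand":4,"dp":[0.1,0.2,-14.6],"twist":0},
    {"hand":1.5,"dp":[0.1,0.2,-14.6],"twist":0},
    {"hand":1.5,"dp":[0.1,0.2,-14.6],"twist":0}
  ]
}}

```text
time_s: 12.2
position: [445.1, 321.7, 92.5]
eef_rot: [-0.0, 0.807, 0.59, 0.001]
ft_force: [-1.6, 0.7, 8.0]
grip_width: 24.7
```

>>> {"method": "send_rows", "body": {
  "rows": [
    {"hand":1.5,"dp":[0,0,0],"twist":0},
    {"hand":1.5,"dp":[0,0,0],"twist":0},
    {"hand":1.5,"dp":[0,0,2],"twist":0},
    {"hand":1.5,"dp":[0,0,6],"twist":0},
    {"hand":1.5,"dp":[0,0,11],"twist":0},
    {"hand":1.5,"dp":[0,0,14],"twist":0},
    {"hand":1.5,"dp":[0,0,14],"twist":0}
  ]
}}

```text
time_s: 13.08
position: [445.4, 321.8, 233.7]
eef_rot: [-0.001, 0.807, 0.59, 0.002]
ft_force: [-0.6, -0.2, -3.6]
grip_width: 24.7
```

```bash
python3 stub.py
python3 - <<'E'
from h import *
s=arm.read_state();c=arm.camera_params("wrist");H=c["hand_eye"];K=c["K"];R=H[:3,:3].T;t=-R@H[:3,3]
im=cv2.imread("pics/last.png");m=cv2.inRange(cv2.cvtColor(im,cv2.COLOR_BGR2HSV),(18,90,120),(38,255,255))
n,l,st,ce=cv2.connectedComponentsWithStats(m);i=1+st[1:,4].argmax();print(st[i])
for zt in(-38,-36,-40):print("stub in tool",onplane((K,R,t),ce[i],zt))
E
```

```text
13.075 [445.41178516 321.81549048 233.69299167] 24.66756246242685 [-0.62991856 -0.24209647 -3.56335148]
[324.00315126 365.78711485] [ 293  337   63   58 2856] depth 123.2516 at 127.4: [418.27522876 235.63458761 127.4       ] surround [ 98 118 245] cam z 376.66776998875105
[ 293  337   63   58 2856]
stub in tool [  2.41136947   0.17935282 -38.        ]
stub in tool [  1.11643987   0.17914758 -36.        ]
stub in tool [  3.70629906   0.17955806 -40.        ]
```

>>> {"method": "send_rows", "body": {
  "rows": [
    {"hand":1.5,"dp":[2,-4,0],"twist":0},
    {"hand":1.5,"dp":[5,-9.5,0],"twist":0},
    {"hand":1.5,"dp":[8,-15,0],"twist":0},
    {"hand":1.5,"dp":[11,-20.5,0],"twist":0},
    {"hand":1.5,"dp":[14,-26,0],"twist":0},
    {"hand":1.5,"dp":[17,-31.5,0],"twist":0},
    {"hand":1.5,"dp":[19,-36,0],"twist":0},
    {"hand":1.5,"dp":[19.65,-37.6,0],"twist":0}
  ]
}}

```text
time_s: 14.12
position: [641.1, -58.4, 229.7]
eef_rot: [-0.0, 0.809, 0.588, -0.001]
ft_force: [-0.3, 1.1, -2.3]
grip_width: 24.5
```

>>> {"method": "send_rows", "body": {
  "rows": [
    {"hand":1.5,"dp":[0,0,-2],"twist":0},
    {"hand":1.5,"dp":[0,0,-4],"twist":0},
    {"hand":1.5,"dp":[0,0,-4],"twist":0},
    {"hand":1.5,"dp":[0,0,-4],"twist":0}
  ]
}}

```text
time_s: 14.62
position: [641.3, -54.5, 191.6]
eef_rot: [-0.0, 0.807, 0.59, 0.0]
ft_force: [0.6, -0.3, -2.4]
grip_width: 24.3
```

Run:
```python
from h import *
s=arm.read_state();print(s['time_s'],s['position'],s['eef_rot'],s['ft_force'])
```

```text
14.625 [641.32166253 -54.49517694 191.60376687] [-2.61313359e-05  8.07370555e-01  5.90044732e-01  1.68243094e-05] [ 0.64111683 -0.26174534 -2.44703963]
```

>>> {"method": "send_rows", "body": {
  "rows": [
    {"hand":1.5,"dp":[0.05,-0.03,-2],"twist":0},
    {"hand":1.5,"dp":[0.05,-0.03,-4],"twist":0},
    {"hand":1.5,"dp":[0.05,-0.03,-5.5],"twist":0},
    {"hand":1.5,"dp":[0.05,-0.03,-6.5],"twist":0},
    {"hand":1.5,"dp":[0.05,-0.03,-6.9],"twist":0},
    {"hand":1.5,"dp":[0.05,-0.03,-6.9],"twist":0}
  ]
}}

```text
time_s: 15.38
position: [641.9, -55.2, 122.4]
eef_rot: [0.0, 0.808, 0.59, 0.0]
ft_force: [-0.2, 0.3, -2.3]
grip_width: 24.6
```

No contact yet, as expected at 122.4. Pressing down slowly next.

>>> {"method": "send_rows", "body": {
  "rows": [
    {"hand":1.5,"dp":[0,0.03,-0.3],"twist":0},
    {"hand":1.5,"dp":[0,0.03,-0.6],"twist":0},
    {"hand":1.5,"dp":[0,0.03,-0.9],"twist":0},
    {"hand":1.5,"dp":[0,0.03,-1.0],"twist":0},
    {"hand":1.5,"dp":[0,0.03,-1.0],"twist":0}
  ]
}}

```text
time_s: 16.0
position: [642.0, -54.8, 112.6]
eef_rot: [0.0, 0.807, 0.59, 0.0]
ft_force: [-1.1, 1.2, 6.6]
grip_width: 24.6
```

>>> {"method": "send_rows", "body": {
  "rows": [
    {"hand":1.5,"dp":[0,0,-0.3],"twist":0},
    {"hand":1.5,"dp":[0,0,-0.6],"twist":0},
    {"hand":1.5,"dp":[0,0,-0.8],"twist":0},
    {"hand":1.5,"dp":[0,0,-0.9],"twist":0},
    {"hand":1.5,"dp":[0,0,-0.9],"twist":0},
    {"hand":1.5,"dp":[0,0,-0.9],"twist":0}
  ]
}}

```text
time_s: 16.75
position: [642.3, -54.7, 104.4]
eef_rot: [0.0, 0.807, 0.59, 0.001]
ft_force: [-4.9, 1.4, 17.8]
grip_width: 24.9
```

>>> {"method": "send_rows", "body": {
  "rows": [
    {"hand":1.5,"dp":[-0.06,0,-0.1],"twist":0},
    {"hand":1.5,"dp":[-0.06,0,-0.1],"twist":0},
    {"hand":1.5,"dp":[-0.06,0,-0.1],"twist":0},
    {"hand":1.5,"dp":[-0.06,0,-0.1],"twist":0}
  ]
}}

```text
time_s: 17.25
position: [642.2, -54.7, 104.2]
eef_rot: [0.001, 0.807, 0.59, 0.001]
ft_force: [-6.0, 3.1, 27.6]
grip_width: 24.4
```

```bash
python3 stub.py
python3 - <<'E'
from h import *
p=cv2.imread("pics/last.png");k=arm.camera("side")[0][:,:,::-1]
cv2.imwrite("pics/fin.png",np.hstack([cv2.resize(p,(480,360),interpolation=cv2.INTER_AREA),cv2.resize(k[170:310,310:450],(320,320),interpolation=cv2.INTER_CUBIC).copy() if 0 else cv2.resize(k[160:300,320:444],(319,360),interpolation=cv2.INTER_CUBIC)]))
E
```

```text
17.25 [642.22875176 -54.71700217 104.17124628] 24.409506662996982 [-6.01821483  3.08430986 27.59141438]
[323.83861122 366.14231209] [ 294  339   61   55 2621] depth 123.50167 at 127.4: [640.06961574 -61.70493393 127.4       ] surround [ 53  62 158] cam z 246.97088541708447
```

View pics/fin.png

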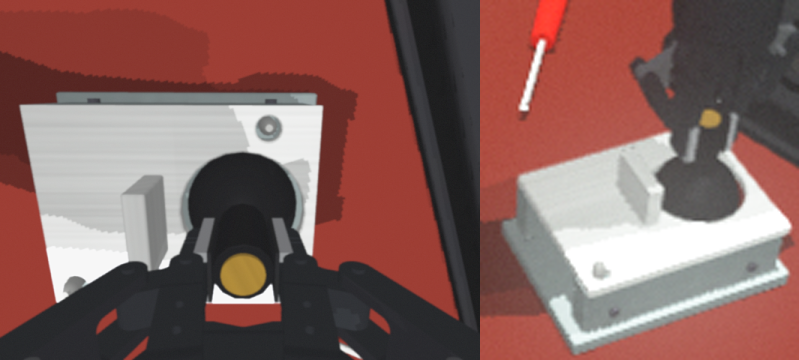

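Both pins are through the plate, the ball sits in the opening, and the stub hasn't moved in the grip. The last extra push moved it only 0.2 mm for 10 N more force, so the ring is on its stop.

```bash
python3 -c "
from h import *
print(arm.hand_in());s=arm.read_state();print(s['time_s'],s['position'],s['ft_force'])"
```

```text
the job is handed in; nothing more can be done
None
the job is handed in; nothing more can be done
```

The job is done and handed in at about 17 s of robot time; the hand-in reports no verdict. The backplate is seated over both pins and released. The reservoir was moved by its neck into the sprung ring and is still held pressed down.

- **Plate:** the wrist view after release puts the lug at (-12.6, -2.0) mm in the jig's frame. That is inside the limits, but 2 mm off to the side. It looked flat with both pins through, and still did in the last picture, though I did not re-measure it after pressing.
- **Reservoir:** the tool is within about 0.5 mm of the ring axis, though my two estimates of that axis (from the pins and from the ring itself) differed by 1.4 mm. The neck had not moved in the grip.
- **Ring:** it should be at its bottom stop. The tool stopped at 104.2 mm against a predicted 104.5 mm, and the last push moved it 0.2 mm for 10 N more. The wrist force then read 27.6 N upward and about 7 N sideways.
- **First try at the plate:** it caught on the pins because my first estimate of the jig was about 2.5 mm off. I raised it, corrected from the wrist view and lowered it again.
- **Screwdrivers:** I did not touch either one.

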